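Drift the flange cover into line and bolt it

ROBOT

A 6-joint arm with a two-finger parallel gripper is mounted at the origin on the work surface. World frame = base frame: x ahead of the robot, y to its left, z up, the work surface at z = 0. Lengths are in m, angles in rad, forces in N, time in s.
With the tool pointing down it reaches from about 0.25 to 0.725 m from the base axis. Payload 4 kg.
Tool frame: the origin (TCP) lies midway between the tips of the shut fingers; the grasp point (between the pads) lies bot.tcp_to_grasp behind it (bot.tcp_to_grasp is the distance from the TCP to the grasp point, in m); z points along the fingers, y is the line along which they close (so a half turn about z gives the same grasp; the last joint's range is limited). The gripper opens to 85 mm and grips with 20 to 120 N. Pads are 22 mm wide; open, the fingers measure 114 mm over their backs; the gripper's body (76 mm by 85 mm) begins 54 mm behind the grasp point. The pads swing forward as they close: fully open they stand 13 mm farther back than shut.
Start: joints at [-1.119, 0.241, 0.005, 1.335, 0, 1.571], TCP at [0.218, -0.45, 0.211] pointing down, gripper open.
Joint ranges: [-2.72, 2.72], [-1.05, 1.87], [-1.09, 1.28], [-1.99, 2.15], [-1.42, 1.44], [-3.14, 3.14]. Speed limits (rad/s): [2.79, 2.79, 3.14, 3.14, 3.14, 3.14].

INTERFACE

Orientations are given as a unit quaternion [x, y, z, w].
In Python, from workcell import readout, camera, bot gives the robot as it stands. The module is installed in compiled form; this text tells all that it offers.
- The arm moves only by the tool jog_arm, never from a script. Its argument "motion" is a list of rows, each an object of numbers: "x", "y", "z": the shift along the tool's x, y, z in mm; "spin": the turn about the tool's z in degrees; "fingers": the closure, from -1 (fully open) to 1 (shut). A call has 1 to 8 rows; each row is the pose to reach, as a shift and turn from the pose commanded when the call began, along the tool's axes at that moment; what a row does not reach only later rows make up. A row lasts 1/8 s, in which the tool goes at most 62.5 mm and 10.7 degrees, less where a joint would pass 70% of its speed; a pose out of reach is approached as far as the arm can. A call with a gripper value outside its range is refused whole. The fingers move at their own pace and stop on an object; the grip force is fixed at half the most. Time passes only in rows, so rows that repeat a pose let the fingers close. It gives the time, the measured TCP pose, the force, the opening and the grip force at its end, in the units of the state.
- readout.get_obs(): the state, without advancing time (a new reading comes with each control period).
- camera(name): name is "side" or "top"; returns a dict with "pixels" (480x640x3 uint8, red, green, blue), "K" (3x3 intrinsics, pixels), "rvec" (rotation vector, rad) and "tvec" (3), from world to camera coordinates, as OpenCV has them. Camera axes: x right, y down, z forward; pixel columns grow to the right and rows downward; lengths in m; the calibration is good to about 2 mm. A picture is of the moment at which its call begins. There is no depth.
- bot.job_done(): hands the job in; it is judged then, once.
The state is a dict: "clock": time; "joint_pos": joint angles; "joint_vel": joint speeds; "tau": joint torques, N m; "eef_pos": TCP position; "tool_rot": TCP orientation; "ft_force": force on the tool from outside, world axes, zero at the start; "ft_torque": the same for the moment, N m; "grip_width": finger opening in m; "grasp_force": force on a finger pad.
Only numpy, scipy, OpenCV 4.12 (cv2) and the standard library are available. Lean on these libraries where they do the work, as an engineer would, in place of code of your own. Each camera call takes 0.05 s, during which the arm holds its last target. There are 200 camera calls.

TASK

The cover of the small two-bolt flange is held by its first bolt only, and its other hole has swung out of line with the hole below. Gently wedge the orange-handled drift down through both holes, to about 5 mm short of its collar, and before you let go of it ease it sideways until you feel it stand free there, with no side load left, for half a second; never push the cover with the gripper. Then put the drift back upright in its rack, drop the brass bolt through both holes until its collar lies on the cover, let go, and leave everything else on the bench where it lies.

Things in the scene. Friction and masses are not known exactly. Their poses are not given: they have to be found in the camera images.
- jig: Fixed stand: grey base plate 250 x 120 x 12 mm, blue pipe stub, blue two-bolt lower flange (14 mm thick, top 90 mm above bench), aluminium cover on it (top at 100 mm; raised 80 mm disc at its middle 4 mm higher, first bolt's head 15 mm higher). Origin: centre of underside, z up; x runs from the pivot bolt (x = -75 mm) to the open holes (x = +75 mm), under which is free room down to the base plate.
- nominal_hole (a point): Where the lower flange's open hole should be: on its top face (90 mm above bench), at x = +75 mm, y = 0 of the jig. The flange is clamped immovably but not exactly: its real hole (26 mm diameter, right through) lies up to 5 mm to either side along the jig's y. This error is not measured; it must be felt or seen.
- cover_hole (a point): Centre of the cover's open hole (26 mm diameter, right through 10 mm), at its top face. The cover turns about its first bolt, 150 mm away along the jig's -x, held by friction: less than 2 N sideways at this hole moves it, either way, and it stays where it is left. At the start the hole is 11.5 to 13 mm off nominal_hole towards the jig's +y.
- drift: Tapered steel drift, 130 mm long, about 320 g. Origin: its tip; z up along it. From the tip: taper from 5 to 25 mm diameter over 50 mm, plain 25 mm to 79 mm, orange collar of 38 mm diameter from 79 to 85 mm, square orange handle 20 x 20 mm (across own x, y) from 85 to 130 mm. Starts hanging upright by its collar in one socket of the rack. 
- bolt: Brass-coloured bolt, 94 mm long, about 300 g. Origin: centre of its lower end; z up to the head. From below: shank of 22 mm diameter (chamfered from 18 mm over the first 5 mm) to 55 mm, collar of 38 mm diameter from 55 to 60 mm, square head 24 x 24 mm (across own x, y) from 60 to 94 mm. Starts hanging by its collar in the other socket. No nut, no turning: it drops in.
- rack: Fixed wooden rack block, 80 (x) x 170 (y) x 88 mm high, with two square through sockets of 30 mm at y = -42 and y = +42 mm of the rack. Origin: centre of its underside, on the bench; z up. Either of drift and bolt may be in either socket.
- hammer: Bystander: hammer with a wooden handle, 280 mm long, lying on the bench; origin on the underside, near the middle of the handle.
- helmet: Bystander: orange hard hat, 220 mm across, 140 mm high.
- nut_tray: Bystander: blue plastic tray 110 x 160 x 35 mm.
- oil: Bystander: yellow oil bottle, 56 mm diameter, 150 mm high.
Things that resemble listed ones, but are neither listed nor needed, are in the scene too. Several things have the shape of the bolt; the one meant has the colours described above.

How it is judged:
On the way, in this order (a step that is already met when the one before it is completed fails the run):
1. the drift, still held in the gripper, is down through both holes with its collar within 11 mm of the cover, and stands free there: less than 3.5 N between it and the flange, cover or stand (z of drift in the frame of jig below 0.032 m and horizontal distance between drift and nominal_hole below 0.008 m and horizontal distance between drift and cover_hole below 0.005 m and contact force between the fingers and drift above 2 N and contact force between drift and jig below 3.5 N), for 0.4 s.
2. the drift stands back in a socket of the rack (z of drift in the frame of rack between 0 and 0.014 m and horizontal distance between drift and rack below 0.055 m and angle between the z axis of drift and the z axis of rack, either way round below 0.2 rad), for 0.2 s.
3. the bolt is down through both holes, its collar within 3 mm of the cover (z of bolt in the frame of jig between 0.04 and 0.048 m and horizontal distance between bolt and nominal_hole below 0.008 m and horizontal distance between bolt and cover_hole below 0.005 m and angle between the z axis of bolt and the z axis of jig, either way round below 0.08 rad), for 0.1 s.
At the end, for the whole second after the job is handed in: The bolt stands upright (within 0.08 rad) through both holes, its collar within 3 mm of the cover's top, released and at rest; the drift stands in a socket of the rack, its collar within 5 mm of the rack's top (all of step 2 and all of step 3 and linear speed of each of bolt, drift below 0.02 m/s); the robot touches nothing.
It fails at once if the drift is forced: more than 40 N between it and the flange, cover or stand (contact force between drift and jig above 40 N).
It fails at once if the gripper or arm pushes the flange, cover or stand (over 3 N) (contact force between any of the fingers, the arm and jig above 3 N).
It fails at once if the hammer, hard hat, blue tray or oil bottle is moved by more than 30 mm (distance of any of hammer, helmet, nut_tray, oil from where it was at the start of the episode above 0.03 m).
It also fails if it takes over 72 s, if anything falls off the work surface, if the arm or the gripper's body presses on something with over 40 N, if the wrist force passes 120 N, or if a joint passes its speed limit or range.

## Working session

There is one attempt and no reset: what is moved stays moved. The work goes in short steps, Python scripts to look and compute and a tool call to move; the robot and the scene stay as the last step left them, time stands still between calls to the robot, and variables do not carry over. Pictures are saved under pics/ and viewed, at most 13 in all, crops included, and the job is handed in when it is done.

Besides the shell and the picture viewer there is one more tool, called after "Call:" as name([rows], argument=value, ...), one row to a line, values as JSON. jog_arm: Moves the arm, as the interface text tells. Its arguments: {"type":"object","properties":{"motion":{"type":"array"}},"required":["motion"]}

```bash
mkdir -p pics
cat > h.py <<'E'
import numpy as np, cv2
from workcell import readout, camera, bot
def shot(n,f):
    c=camera(n); cv2.imwrite(f'pics/{f}.png',c['pixels'][:,:,::-1]); np.savez(f'pics/{f}.npz',**c); return c
def ray(c,u,v):
    R=cv2.Rodrigues(np.array(c['rvec'],float))[0]; t=np.array(c['tvec'],float).ravel()
    d=R.T@np.linalg.inv(c['K'])@np.array([u,v,1.]); return -R.T@t,d
def onz(c,u,v,z):
    o,d=ray(c,u,v); return o+d*(z-o[2])/d[2]
def proj(c,P):
    return cv2.projectPoints(np.array(P,float).reshape(-1,3),np.array(c['rvec'],float),np.array(c['tvec'],float),np.array(c['K'],float),None)[0].reshape(-1,2)
E
python3 - <<'E'
from h import *
a=shot('top','t0');b=shot('side','s0')
for c in(a,b): print(c['K'],ray(c,320,240))
print(readout.get_obs(),bot.tcp_to_grasp)
E
```

```text
[[536.13985694   0.         319.14119005]
 [  0.         536.13985694 242.29485057]
 [  0.           0.           1.        ]] (array([0.35783722, 0.04420904, 1.45345926]), array([ 0.19050107, -0.00851518, -0.9816607 ]))
[[467.96475511   0.         318.80727145]
 [  0.         467.96475511 235.39429388]
 [  0.           0.           1.        ]] (array([ 0.46756606, -0.9064683 ,  0.70342355]), array([ 0.11899798,  0.82156644, -0.55764813]))
{'clock': 0.1, 'joint_pos': array([-1.11898051e+00,  2.41322915e-01,  3.86693714e-03,  1.33521389e+00,
       -2.47325577e-05,  1.57078761e+00]), 'joint_vel': array([ 0.00125127, -0.00028476,  0.00256487, -0.00031419,  0.00111327,
       -0.00087809]), 'tau': array([-1.08233801e-04, -3.73138225e+01,  2.53009808e+01,  1.08269558e-02,
       -1.61461918e-05,  6.56031347e-06]), 'eef_pos': array([ 0.21802869, -0.4492873 ,  0.21051243]), 'tool_rot': array([ 9.74589738e-01,  2.23995458e-01, -2.21877034e-04, -9.10201461e-04]), 'ft_force': array([0.52150738, 0.3174089 , 0.41830188]), 'ft_torque': array([-0.05249373, -0.01772293,  0.00962117]), 'grasp_force': 0.0, 'grip_width': 0.08559915932300739} 0.0187
```

View pics/t0.png

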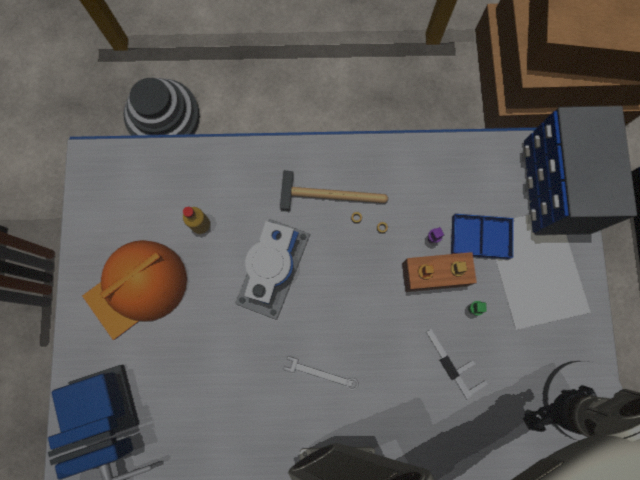

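View pics/s0.png

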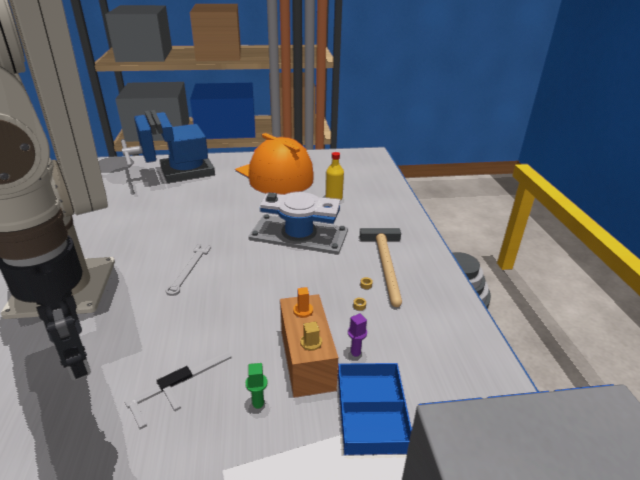

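Top view: drift (orange handle) at (427,271), brass bolt at (459,268) in the rack; jig with its open end near (277,234). Side view: drift (303,300), bolt (312,333), jig hole (328,206). 
Look-alikes of the bolt: green (478,308), purple (436,235), and brass (459,268). I choose the brass one; for the drift the only one is at (427,271). Checking in one close crop.

Run:
```python
from h import *
t=cv2.imread('pics/t0.png');s=cv2.imread('pics/s0.png')
f=lambda im,x,y,w,h:cv2.resize(im[y:y+h,x:x+w],(400,300),interpolation=cv2.INTER_CUBIC)
cv2.imwrite('pics/c0.png',np.vstack([np.hstack([f(t,395,240,100,75),f(t,230,215,100,75)]),np.hstack([f(s,260,280,120,90),f(s,240,180,120,90)])]))
```

```text
(no output)
```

View pics/c0.png

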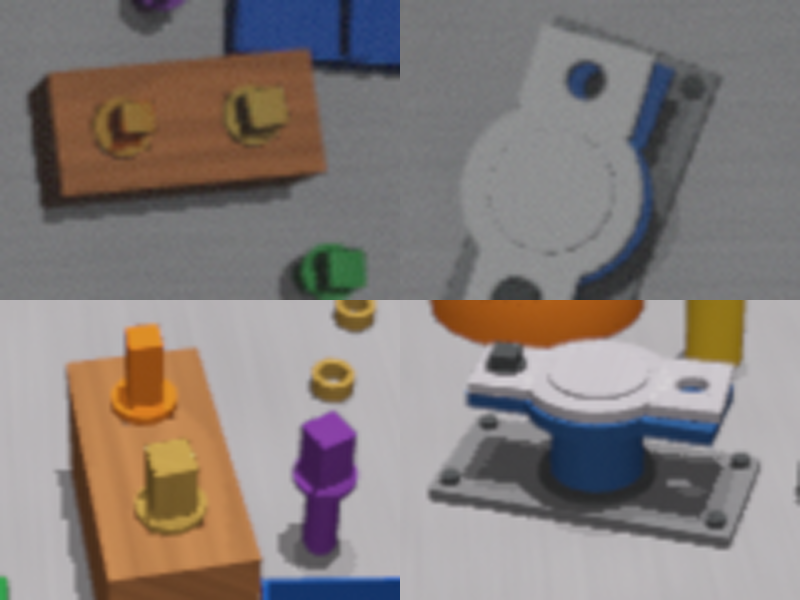

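The crop confirms: orange handled drift in the left socket, brass bolt in the other; the cover hole shows blue flange through its left side (cover swung left, +y of jig).

Run:
```python
from h import *
t=np.load('pics/t0.npz');s=np.load('pics/s0.npz')
# rack
P=np.array([onz(t,*p,.088)[:2] for p in [(407.5,258.7),(472.5,252.5),(476.5,283),(410.7,288.7)]])
e=(P[0]+P[3]-P[1]-P[2])/2; c=P.mean(0); print('rack c',c,'len',np.linalg.norm(e),'yaw',np.degrees(np.arctan2(-e[0],e[1])))
u=e/np.linalg.norm(e); print('sockets',c+.042*u,c-.042*u)
hs=cv2.cvtColor(s['pixels'],cv2.COLOR_RGB2HSV);ht=cv2.cvtColor(t['pixels'],cv2.COLOR_RGB2HSV)
for n,h,im in(('t',ht,t),('s',hs,s)):
  for y,x in [(271,427),(271,430),(268,459),(267,462)] if n=='t' else [(300,303),(333,312)]: print(n,x,y,im['pixels'][y,x],h[y,x])
# tops: top view handle top centre from crop
print('drift top',onz(t,395+136/4,240+119/4,.139),'bolt top',onz(t,395+267/4,240+108/4,.127))
print('drift side',onz(s,260+143/3.333,280+33/3.333,.139),'bolt side',onz(s,260+171/3.333,280+150/3.333,.127))
# collars
print('collar d',onz(t,395+124/4,240+126/4,.094),'collar b',onz(t,395+257/4,240+114/4,.093))
print('collar d side',onz(s,260+144/3.333,280+99/3.333,.094),'b',onz(s,260+171/3.333,280+206/3.333,.093))
# jig
g=t['pixels'][215:260,255:320].astype(int)
print('hole gray');print(t['pixels'][226:244,268:286].astype(int)[:,:,2]);print(t['pixels'][226:244,268:286].astype(int)[:,:,0])
print('cov hole',onz(t,230+186/4,215+80/4,.1),onz(s,240+(692-400)/3.333,180+(384-300)/3.333,.1))
print('pivot',onz(s,240+(507-400)/3.333,180+(350-300)/3.333,.115),onz(t,258.5,290.5,.115))
print('disc',onz(t,230+153/4,215+190/4,.104),onz(s,240+(600-400)/3.333,180+(369-300)/3.333,.104))
S=np.array([onz(s,*p,.012)[:2] for p in [(249.6,237),(338.4,250.5),(347,228.6),(263.4,214.5)]])
e=(S[1]+S[2]-S[0]-S[3])/2;print('plate side',S.mean(0),np.linalg.norm(e),np.degrees(np.arctan2(e[1],e[0])))
print(onz(t,310,233.8,.012),onz(t,268.7,218.7,.012),onz(t,278,317,.012),onz(t,237,304,.012))
```

```text
rack c [ 0.53590656 -0.2786434 ] len 0.16942398465008324 yaw 3.9680967542416976
sockets [ 0.53300012 -0.23674408] [ 0.538813   -0.32054271]
t 427 271 [139 107  56] [ 18 152 139]
t 430 271 [138 104  54] [ 18 155 138]
t 459 268 [138 117  64] [ 21 137 138]
t 462 267 [140 118  65] [ 21 137 140]
s 303 300 [146  75  20] [ 13 220 146]
s 312 333 [117  90  42] [ 19 163 117]
drift top [ 0.53216625 -0.23498931  0.139     ] bolt top [ 0.53889155 -0.31980157  0.127     ]
drift side [ 0.53445474 -0.23686754  0.139     ] bolt side [ 0.54086846 -0.31791019  0.127     ]
collar d [ 0.53379758 -0.23660503  0.094     ] collar b [ 0.53980103 -0.3224482   0.093     ]
collar d side [ 0.53446968 -0.24163331  0.094     ] b [ 0.54036059 -0.32466675  0.093     ]
hole gray
[[144 142 142 142 142 143 143 140 144 140 142 143 142 140 139 139 130 121]
 [143 144 143 144 144 141 141 142 142 141 140 141 145 141 141 142 141 138]
 [142 142 143 142 144 140 142 142 141 142 141 139 142 143 143 140 143 143]
 [144 141 142 143 140 142 134 131 131 133 134 139 141 143 142 141 142 144]
 [141 145 142 141 137 127 105  91  90  95 10
[... 2100 characters left out ...]
31 137 142 140 142 142 139 140]
 [141 143 141 141 142 142 141 139 137 141 139 141 143 142 142 141 142 141]
 [142 141 140 139 139 141 144 141 141 141 139 141 141 141 141 141 141 143]
 [140 142 138 143 142 139 142 141 143 141 143 142 140 143 143 142 142 144]]
cov hole [0.63602906 0.144187   0.1       ] [0.63734542 0.14151555 0.1       ]
pivot [0.49579482 0.18344825 0.115     ] [0.49244908 0.18905567 0.115     ]
disc [0.56428844 0.16538677 0.104     ] [0.56751682 0.16536197 0.104     ]
plate side [0.56330075 0.1562187 ] 0.2440083244821297 -22.34966881276525
[0.65549127 0.05875676 0.012     ] [0.70047615 0.17185983 0.012     ] [0.43096374 0.14833017 0.012     ] [0.46789342 0.25776526 0.012     ]
```

```bash
cat >> h.py <<'E'
from scipy.spatial.transform import Rotation as Ro
from scipy.optimize import least_squares
def go(x,y,z,ya):
    "tool shift (mm) and spin (deg) to TCP x,y,z with tool y at world angle ya (mod 180)"
    o=readout.get_obs();R=Ro.from_quat(o['tool_rot']).as_matrix()
    d=R.T@(np.array([x,y,z])-o['eef_pos'])*1e3
    a=np.degrees(np.arctan2(R[1,1],R[0,1])); sp=-((ya-a+90)%180-90)
    print('clock',o['clock'],'shift',d.round(1),'spin',round(sp,1),'yang',round(a,1),'tilt',R[2].round(3),'j6',o['joint_pos'][5].round(2))
E
python3 - <<'E'
from h import *
t=np.load('pics/t0.npz')
go(.5335,-.237,.2,-86)
c=np.array([.563,.158]);a=np.radians(-21.5);u=np.array([np.cos(a),np.sin(a)]);v=np.array([-u[1],u[0]])
B=[(278.5,232),(277.2,233),(276.2,234),(275.8,235),(275.6,236),(275.6,237),(276.2,238)]
W=np.array([onz(t,*p,.09)[:2] for p in B])-c
J=np.c_[W@u,W@v]*1e3;print(J.round(1))
print(least_squares(lambda p:np.hypot(J[:,0]-p[0],J[:,1]-p[1])-13,[75,0]).x, least_squares(lambda p:np.hypot(J[:,0]-75,J[:,1]-p[0])-13,[0]).x)
r=t['pixels'][226:244,268:286,0].astype(float);w=np.clip(140-r,0,90);yy,xx=np.mgrid[226:244,268:286]
w[:3]=0;p=(w*xx).sum()/w.sum(),(w*yy).sum()/w.sum();h=onz(t,*p,.1)[:2]-c;print(p,h@u*1e3,h@v*1e3, onz(t,*p,.1))
E
```

```text
clock 0.1 shift [376.5 -53.2  10.6] spin 21.9 yang -64.1 tilt [-0.    -0.002 -1.   ] j6 1.57
[[83.9 13.3]
 [80.2 15.6]
 [76.9 17. ]
 [74.  17.1]
 [71.4 16.6]
 [68.9 15.6]
 [67.  13.2]]
[75.14381411  3.92154827] [3.91493959]
(np.float64(275.94910977148464), np.float64(234.55628767699426)) 73.607138457927 15.663909543055407 [0.63722622 0.14559687 0.1       ]
```

Call:
jog_arm([
  {"x":60,"y":-8,"z":0,"spin":5,"fingers":0},
  {"x":120,"y":-17,"z":0,"spin":10,"fingers":0},
  {"x":180,"y":-26,"z":0,"spin":15,"fingers":0},
  {"x":240,"y":-34,"z":0,"spin":20,"fingers":0},
  {"x":300,"y":-42,"z":0,"spin":22,"fingers":0},
  {"x":350,"y":-50,"z":0,"spin":22,"fingers":0},
  {"x":376,"y":-53,"z":5,"spin":22,"fingers":0},
  {"x":376,"y":-53,"z":10,"spin":22,"fingers":0},
])

```text
clock: 1.1
eef_pos: [0.5345, -0.2364, 0.2]
tool_rot: [0.999, 0.036, -0.001, -0.0]
ft_force: [-0.8, -0.5, -0.7]
grip_width: 0.0431
grasp_force: 0.0
```

Run:
```python
from h import *
a=shot('top','t1');b=shot('side','s1')
go(.5335,-.237,.1,-86);print(readout.get_obs()['grip_width'])
f=lambda im,x,y,w,h:cv2.resize(im['pixels'][y:y+h,x:x+w,::-1],(400,300))
cv2.imwrite('pics/c1.png',np.hstack([f(a,360,220,160,120),f(b,220,200,200,150)]))
```

```text
clock 1.2 shift [ 1.5 -0.5 99.9] spin -0.1 yang -86.1 tilt [-0.003 -0.001 -1.   ] j6 2.65
0.0428889220684774
```

View pics/c1.png

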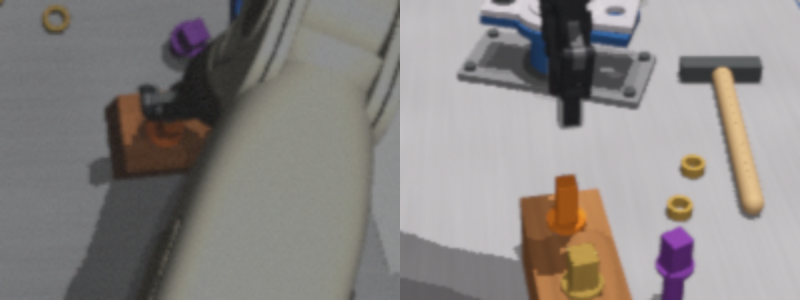

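The gripper is above and in line with the drift handle (side crop, fingers at (570,115), handle (567,200)). I flip the wrist half a turn now to keep joint 6 in range later.

Call:
jog_arm([
  {"spin":-10.5,"fingers":0},
  {"spin":-21,"fingers":0},
  {"spin":-31.5,"fingers":0},
  {"spin":-42,"fingers":0},
  {"spin":-52.5,"fingers":0},
  {"spin":-63,"fingers":0},
  {"spin":-73.5,"fingers":0},
  {"spin":-84,"fingers":0},
])

```text
validation failed for argument at $.mo...
```

Call:
jog_arm([
  {"spin":-10.5,"fingers":0},
  {"spin":-21,"fingers":0},
  {"spin":-31.5,"fingers":0},
  {"spin":-42,"fingers":0},
  {"spin":-52.5,"fingers":0},
  {"spin":-63,"fingers":0},
  {"spin":-73.5,"fingers":0},
  {"spin":-84,"fingers":0},
])

```text
validation failed for argument at $.mo...
```

Call:
jog_arm([
  {"spin":-10.5,"z":30,"fingers":0},
  {"spin":-12,"z":60,"fingers":0},
  {"spin":-12,"z":80,"fingers":0},
  {"spin":-12,"z":90,"fingers":0},
  {"spin":-12,"z":100,"fingers":0},
  {"spin":-12,"z":100,"fingers":0},
])

```text
validation failed for argument at $.mo...
```

Call:
jog_arm([
  {"fingers":0.5},
  {"fingers":1},
  {"fingers":1},
  {"fingers":1},
  {"fingers":1},
  {"fingers":1},
])

```text
validation failed for argument at $.mo...
```

Rows need all five fields.

Call:
jog_arm([
  {"x":0,"y":0,"z":0,"spin":-10.5,"fingers":0},
  {"x":0,"y":0,"z":0,"spin":-21,"fingers":0},
  {"x":0,"y":0,"z":0,"spin":-31.5,"fingers":0},
  {"x":0,"y":0,"z":0,"spin":-42,"fingers":0},
  {"x":0,"y":0,"z":0,"spin":-52.5,"fingers":0},
  {"x":0,"y":0,"z":0,"spin":-63,"fingers":0},
  {"x":0,"y":0,"z":0,"spin":-73.5,"fingers":0},
  {"x":0,"y":0,"z":0,"spin":-84,"fingers":0},
])

```text
clock: 2.2
eef_pos: [0.532, -0.2393, 0.2016]
tool_rot: [0.719, 0.695, -0.0, -0.0]
ft_force: [-0.3, -0.8, -0.1]
grip_width: 0.0427
grasp_force: 0.0
```

Call:
jog_arm([
  {"x":0,"y":0,"z":0,"spin":-10.5,"fingers":0},
  {"x":0,"y":0,"z":0,"spin":-21,"fingers":0},
  {"x":0,"y":0,"z":0,"spin":-31.5,"fingers":0},
  {"x":0,"y":0,"z":0,"spin":-42,"fingers":0},
  {"x":0,"y":0,"z":0,"spin":-52.5,"fingers":0},
  {"x":0,"y":0,"z":0,"spin":-63,"fingers":0},
  {"x":0,"y":0,"z":0,"spin":-73.5,"fingers":0},
  {"x":0,"y":0,"z":0,"spin":-84,"fingers":0},
])

```text
clock: 3.2
eef_pos: [0.532, -0.2393, 0.2016]
tool_rot: [0.069, 0.998, -0.0, -0.0]
ft_force: [-0.3, 0.8, -0.7]
grip_width: 0.0422
grasp_force: 0.0
```

Call:
jog_arm([
  {"x":0,"y":0,"z":10,"spin":-10.5,"fingers":0},
  {"x":0,"y":0,"z":20,"spin":-12,"fingers":0},
  {"x":0,"y":0,"z":20,"spin":-12,"fingers":0},
])

```text
clock: 3.58
eef_pos: [0.532, -0.2383, 0.1803]
tool_rot: [-0.032, 0.999, 0.0, -0.001]
ft_force: [0.2, 0.4, -0.2]
grip_width: 0.0423
grasp_force: 0.0
```

Run:
```python
from h import *
go(.5337,-.237,.1,-86)
```

```text
clock 3.575 shift [-1.9  1.1 80.3] spin -0.3 yang 93.7 tilt [ 0.002  0.001 -1.   ] j6 -0.49
```

Call:
jog_arm([
  {"x":-2,"y":1,"z":25,"spin":0,"fingers":0},
  {"x":-2,"y":1,"z":50,"spin":0,"fingers":0},
  {"x":-2,"y":1,"z":68,"spin":0,"fingers":0},
  {"x":-2,"y":1,"z":80,"spin":0,"fingers":0},
  {"x":-2,"y":1,"z":80,"spin":0,"fingers":0.2},
  {"x":-2,"y":1,"z":80,"spin":0,"fingers":0.3},
  {"x":-2,"y":1,"z":80,"spin":0,"fingers":0.35},
  {"x":-2,"y":1,"z":80,"spin":0,"fingers":0.4},
])

```text
clock: 4.58
eef_pos: [0.5358, -0.237, 0.102]
tool_rot: [-0.034, 0.999, -0.0, 0.001]
ft_force: [-0.3, 0.0, 0.5]
grip_width: 0.0256
grasp_force: 0.0
```

Call:
jog_arm([
  {"x":0,"y":0,"z":0,"spin":0,"fingers":1},
  {"x":0,"y":0,"z":0,"spin":0,"fingers":1},
  {"x":0,"y":0,"z":0,"spin":0,"fingers":1},
  {"x":0,"y":0,"z":0,"spin":0,"fingers":1},
])

```text
clock: 5.08
eef_pos: [0.5357, -0.2365, 0.102]
tool_rot: [-0.034, 0.999, 0.0, 0.0]
ft_force: [-1.2, 2.7, 5.6]
grip_width: 0.0183
grasp_force: 61.4
```

Call:
jog_arm([
  {"x":0,"y":0,"z":-10,"spin":0,"fingers":1},
  {"x":0,"y":0,"z":-35,"spin":0,"fingers":1},
  {"x":0,"y":0,"z":-65,"spin":0,"fingers":1},
  {"x":0,"y":0,"z":-95,"spin":0,"fingers":1},
  {"x":0,"y":0,"z":-120,"spin":0,"fingers":1},
  {"x":0,"y":0,"z":-130,"spin":0,"fingers":1},
  {"x":0,"y":0,"z":-130,"spin":0,"fingers":1},
])

```text
clock: 5.95
eef_pos: [0.5354, -0.2371, 0.2312]
tool_rot: [-0.034, 0.999, -0.0, 0.0]
ft_force: [-0.5, 0.8, -3.3]
grip_width: 0.0184
grasp_force: 60.5
```

Run:
```python
from h import *
go(.6355,.138,.232,68.5)
b=shot('side','s2')
cv2.imwrite('pics/c2.png',cv2.resize(b['pixels'][150:400,200:500,::-1],(600,500)))
```

```text
clock 5.95 shift [-125.2  367.5   -0.9] spin 25.4 yang 93.9 tilt [-0. -0. -1.] j6 -0.48
```

View pics/c2.png

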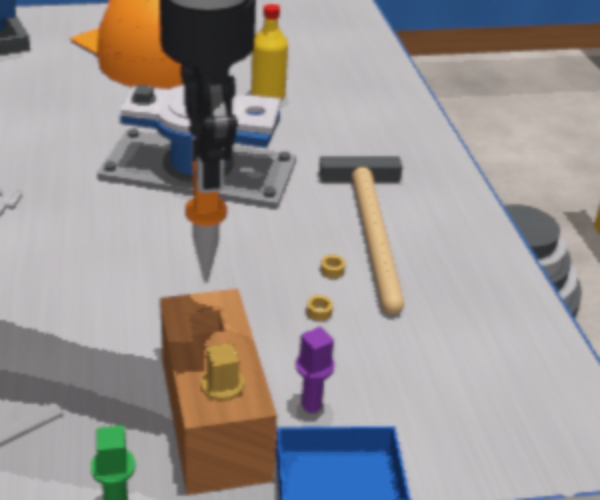

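The drift is held upright, clear of the rack (tip at crop (207,280)). Carry it over the jig.

Call:
jog_arm([
  {"x":-15,"y":50,"z":0,"spin":4,"fingers":1},
  {"x":-35,"y":105,"z":0,"spin":8,"fingers":1},
  {"x":-55,"y":160,"z":0,"spin":12,"fingers":1},
  {"x":-75,"y":215,"z":0,"spin":16,"fingers":1},
  {"x":-95,"y":270,"z":0,"spin":20,"fingers":1},
  {"x":-110,"y":325,"z":0,"spin":25,"fingers":1},
  {"x":-122,"y":355,"z":0,"spin":25,"fingers":1},
  {"x":-125,"y":367,"z":0,"spin":25,"fingers":1},
])

```text
clock: 7.0
eef_pos: [0.6346, 0.1399, 0.2287]
tool_rot: [0.182, 0.983, -0.001, -0.002]
ft_force: [0.6, -0.7, -3.2]
grip_width: 0.0184
grasp_force: 60.6
```

Run:
```python
from h import *
go(.6355,.138,.232,68.5)
a=shot('top','t3');b=shot('side','s3')
f=lambda im,x,y,w,h:cv2.resize(im['pixels'][y:y+h,x:x+w,::-1],(400,300),interpolation=cv2.INTER_CUBIC)
cv2.imwrite('pics/c3.png',np.hstack([f(a,210,190,120,90),f(b,280,130,120,90)]))
```

```text
clock 7.0 shift [-1.5 -1.4 -3.3] spin 0.6 yang 69.1 tilt [ 0.003 -0.002 -1.   ] j6 0.58
```

View pics/c3.png

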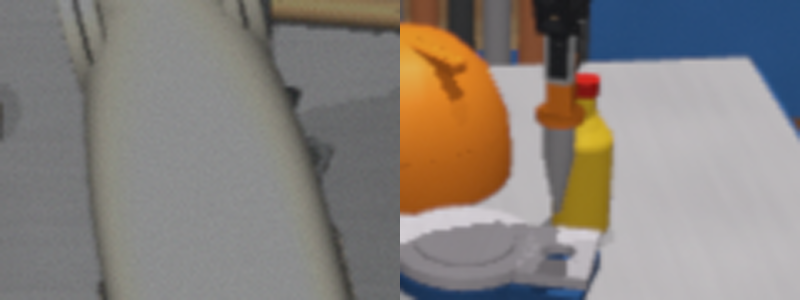

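Run:
```python
from h import *
s=np.load('pics/s3.npz')
print(proj(s,[.6346,.1399,.1357]), 'tip seen',onz(s,327.4,196.6,.1357))
print(s['pixels'][185:202,320:336,0]);print(s['pixels'][185:202,320:336,2])
print(s['pixels'][200:211,318:340,0]);
```

```text
[[327.01935307 193.41485225]] tip seen [0.6331223  0.12300664 0.1357    ]
[[186 186 187 184 151 111 102 102  98  99 130 144 148 149 150 149]
 [186 186 187 184 159 118 102 101  98 105 132 145 148 149 150 149]
 [186 186 186 185 160 120 101 101 100 117 138 145 148 149 150 149]
 [186 186 187 185 171 131 103 100 100 118 138 146 148 149 149 149]
 [186 186 187 187 183 148 110 100 104 130 143 147 148 149 149 149]
 [186 186 186 186 183 146 107  99 104 131 143 147 148 149 150 149]
 [186 185 185 186 182 143 105 100 114 135 144 147 148 149 150 150]
 [186 185 185 185 182 141 102 100 116 136 144 147 148 149 150 149]
 [186 186 185 185 182 143 108 110 129 141 144 147 148 149 149 149]
 [186 185 184 184 178 146 124 130 137 142 144 147 148 149 149 149]
 [186 185 184 176 150 126 126 133 138 142 145 147 148 149 149 149]
 [183 182 176 149 124 120 127 134 139 144 145 148 149 149 149 149]
 [168 168 148 128 123 124 131 145 154 153 152 152 152 151 151 151]
 [142 142 140 138 137 137 142 172 190 187 177 174 173 168 166 166]
 [140 139 139 139 139 139 141 164 197 206 205 203 203 203 205 206]
 [141 139 139 139 139
[... 1577 characters left out ...]
8 163 163 172 183 188 190 189
  188 187 175 150]
 [143 148 152 145 131 120 117 120 122 125 125 125 121 125 160 183 189 188
  188 187 171 155]
 [145 149 145 139 124 112 110 114 114 114 115 115 110 109 136 176 188 188
  188 185 152 125]
 [153 153 145 139 126 111  90  77  68  63  65  85  95 116 157 182 188 188
  188 181 136  95]
 [144 142 140 139 132 110  82  70  63  59  60  74 112 151 176 186 188 188
  186 170 120  86]
 [138 139 138 134 120 109 106 105 103 102 103 114 165 182 179 183 187 188
  185 153  94  80]
 [137 139 137 122 110 108 109 108 107 107 107 118 169 186 187 187 187 187
  183 145  83  87]
 [137 138 134 118 109 108 108 108 106 107 107 118 169 187 187 186 186 186
  173 127  68 100]]
```

Call:
jog_arm([
  {"x":0,"y":-3,"z":10,"spin":0,"fingers":1},
  {"x":0,"y":-3,"z":20,"spin":0,"fingers":1},
  {"x":0,"y":-3,"z":28,"spin":0,"fingers":1},
  {"x":0,"y":-3,"z":34,"spin":0,"fingers":1},
  {"x":0,"y":-3,"z":37,"spin":0,"fingers":1},
  {"x":0,"y":-3,"z":40,"spin":0,"fingers":1},
])

```text
clock: 7.85
eef_pos: [0.6343, 0.135, 0.1914]
tool_rot: [0.183, 0.983, 0.0, 0.0]
ft_force: [0.0, -0.6, -3.3]
grip_width: 0.0184
grasp_force: 60.6
```

Call:
jog_arm([
  {"x":0,"y":0,"z":2,"spin":0,"fingers":1},
  {"x":0,"y":0,"z":4,"spin":0,"fingers":1},
  {"x":0,"y":0,"z":6,"spin":0,"fingers":1},
  {"x":0,"y":0,"z":6,"spin":0,"fingers":1},
])

```text
clock: 8.35
eef_pos: [0.634, 0.135, 0.1851]
tool_rot: [0.183, 0.983, -0.0, -0.0]
ft_force: [0.7, 0.4, -3.8]
grip_width: 0.0186
grasp_force: 60.6
```

Call:
jog_arm([
  {"x":0,"y":0,"z":1.5,"spin":0,"fingers":1},
  {"x":0,"y":0,"z":3,"spin":0,"fingers":1},
  {"x":0,"y":0,"z":4.5,"spin":0,"fingers":1},
  {"x":0,"y":0,"z":6,"spin":0,"fingers":1},
])

```text
clock: 8.85
eef_pos: [0.6343, 0.1352, 0.1794]
tool_rot: [0.183, 0.983, 0.0, 0.0]
ft_force: [0.8, 0.8, -2.7]
grip_width: 0.0186
grasp_force: 60.7
```

Call:
jog_arm([
  {"x":0,"y":0,"z":1.5,"spin":0,"fingers":1},
  {"x":0,"y":0,"z":3,"spin":0,"fingers":1},
  {"x":0,"y":0,"z":3,"spin":0,"fingers":1},
])

```text
clock: 9.22
eef_pos: [0.6343, 0.1353, 0.1764]
tool_rot: [0.183, 0.983, 0.0, 0.0]
ft_force: [1.4, 2.3, -2.3]
grip_width: 0.0188
grasp_force: 60.8
```

Call:
jog_arm([
  {"x":0,"y":0,"z":1.5,"spin":0,"fingers":1},
  {"x":0,"y":0,"z":3,"spin":0,"fingers":1},
  {"x":0,"y":0,"z":4.5,"spin":0,"fingers":1},
  {"x":0,"y":0,"z":4.5,"spin":0,"fingers":1},
])

```text
clock: 9.72
eef_pos: [0.634, 0.1349, 0.1715]
tool_rot: [0.183, 0.983, -0.0, -0.0]
ft_force: [1.1, 1.2, -2.9]
grip_width: 0.0184
grasp_force: 60.8
```

Call:
jog_arm([
  {"x":0,"y":0,"z":1.5,"spin":0,"fingers":1},
  {"x":0,"y":0,"z":3,"spin":0,"fingers":1},
  {"x":0,"y":0,"z":3,"spin":0,"fingers":1},
])

```text
clock: 10.1
eef_pos: [0.634, 0.1349, 0.1686]
tool_rot: [0.183, 0.983, -0.0, -0.0]
ft_force: [0.6, 2.6, -1.9]
grip_width: 0.0185
grasp_force: 60.8
```

Call:
jog_arm([
  {"x":0,"y":0,"z":1.5,"spin":0,"fingers":1},
  {"x":0,"y":0,"z":3,"spin":0,"fingers":1},
  {"x":0,"y":0,"z":4.5,"spin":0,"fingers":1},
  {"x":0,"y":0,"z":4.5,"spin":0,"fingers":1},
])

```text
clock: 10.6
eef_pos: [0.634, 0.1349, 0.164]
tool_rot: [0.183, 0.983, -0.0, -0.0]
ft_force: [0.7, 1.4, -2.6]
grip_width: 0.0183
grasp_force: 60.8
```

Call:
jog_arm([
  {"x":0,"y":0,"z":1.5,"spin":0,"fingers":1},
  {"x":0,"y":0,"z":3,"spin":0,"fingers":1},
  {"x":0,"y":0,"z":3,"spin":0,"fingers":1},
])

```text
clock: 10.98
eef_pos: [0.634, 0.1349, 0.161]
tool_rot: [0.183, 0.983, -0.0, -0.0]
ft_force: [1.3, 1.9, -2.1]
grip_width: 0.0185
grasp_force: 60.8
```

Call:
jog_arm([
  {"x":0,"y":0,"z":1.5,"spin":0,"fingers":1},
  {"x":0,"y":0,"z":3,"spin":0,"fingers":1},
  {"x":0,"y":0,"z":4.5,"spin":0,"fingers":1},
  {"x":0,"y":0,"z":4.5,"spin":0,"fingers":1},
])

```text
clock: 11.48
eef_pos: [0.634, 0.1349, 0.1565]
tool_rot: [0.183, 0.983, -0.0, -0.0]
ft_force: [-0.3, 1.9, -2.8]
grip_width: 0.0184
grasp_force: 60.8
```

Call:
jog_arm([
  {"x":0,"y":0,"z":1,"spin":0,"fingers":1},
  {"x":0,"y":0,"z":2,"spin":0,"fingers":1},
  {"x":0,"y":0,"z":3,"spin":0,"fingers":1},
  {"x":0,"y":0,"z":3,"spin":0,"fingers":1},
])

```text
clock: 11.98
eef_pos: [0.6341, 0.1349, 0.1537]
tool_rot: [0.183, 0.983, -0.0, -0.0]
ft_force: [0.8, 1.4, -2.8]
grip_width: 0.0185
grasp_force: 60.8
```

Call:
jog_arm([
  {"x":0,"y":0,"z":1,"spin":0,"fingers":1},
  {"x":0,"y":0,"z":2,"spin":0,"fingers":1},
  {"x":0,"y":0,"z":3,"spin":0,"fingers":1},
  {"x":0,"y":0,"z":3,"spin":0,"fingers":1},
])

```text
clock: 12.48
eef_pos: [0.6341, 0.1349, 0.1506]
tool_rot: [0.183, 0.983, -0.0, -0.0]
ft_force: [1.5, 1.9, -1.2]
grip_width: 0.0189
grasp_force: 60.8
```

Call:
jog_arm([
  {"x":0,"y":0,"z":1,"spin":0,"fingers":1},
  {"x":0,"y":0,"z":2,"spin":0,"fingers":1},
  {"x":0,"y":0,"z":3,"spin":0,"fingers":1},
  {"x":0,"y":0,"z":3,"spin":0,"fingers":1},
])

```text
clock: 12.98
eef_pos: [0.6341, 0.1349, 0.1477]
tool_rot: [0.183, 0.983, -0.0, -0.0]
ft_force: [1.4, 2.0, -1.2]
grip_width: 0.0184
grasp_force: 60.8
```

Call:
jog_arm([
  {"x":0,"y":0,"z":1,"spin":0,"fingers":1},
  {"x":0,"y":0,"z":2,"spin":0,"fingers":1},
  {"x":0,"y":0,"z":3,"spin":0,"fingers":1},
  {"x":0,"y":0,"z":3,"spin":0,"fingers":1},
])

```text
clock: 13.48
eef_pos: [0.6341, 0.1349, 0.1446]
tool_rot: [0.183, 0.983, -0.0, -0.0]
ft_force: [1.0, 1.8, -1.4]
grip_width: 0.0183
grasp_force: 60.8
```

Call:
jog_arm([
  {"x":0,"y":0,"z":1,"spin":0,"fingers":1},
  {"x":0,"y":0,"z":2,"spin":0,"fingers":1},
  {"x":0,"y":0,"z":2,"spin":0,"fingers":1},
])

```text
clock: 13.85
eef_pos: [0.634, 0.1348, 0.1426]
tool_rot: [0.183, 0.983, -0.0, -0.0]
ft_force: [0.5, 1.3, -2.0]
grip_width: 0.0184
grasp_force: 60.8
```

Call:
jog_arm([
  {"x":0,"y":0,"z":1,"spin":0,"fingers":1},
  {"x":0,"y":0,"z":2,"spin":0,"fingers":1},
  {"x":0,"y":0,"z":2,"spin":0,"fingers":1},
])

```text
clock: 14.22
eef_pos: [0.634, 0.1348, 0.1406]
tool_rot: [0.183, 0.983, -0.0, -0.0]
ft_force: [0.8, -0.6, -1.4]
grip_width: 0.0186
grasp_force: 60.8
```

Call:
jog_arm([
  {"x":0,"y":0,"z":1,"spin":0,"fingers":1},
  {"x":0,"y":0,"z":2,"spin":0,"fingers":1},
  {"x":0,"y":0,"z":2,"spin":0,"fingers":1},
])

```text
clock: 14.6
eef_pos: [0.634, 0.1346, 0.1388]
tool_rot: [0.183, 0.983, -0.0, -0.0]
ft_force: [-0.4, -0.0, -0.4]
grip_width: 0.0185
grasp_force: 60.9
```

Net side force fell while the axial load rose: flange contact starts. Easing toward -y.

Call:
jog_arm([
  {"x":0,"y":-0.8,"z":0,"spin":0,"fingers":1},
  {"x":0,"y":-1.5,"z":0,"spin":0,"fingers":1},
  {"x":0,"y":-1.5,"z":1,"spin":0,"fingers":1},
  {"x":0,"y":-1.5,"z":2,"spin":0,"fingers":1},
  {"x":0,"y":-1.5,"z":2,"spin":0,"fingers":1},
])

```text
clock: 15.22
eef_pos: [0.6335, 0.1337, 0.1365]
tool_rot: [0.183, 0.983, 0.0, -0.0]
ft_force: [1.3, 1.5, -3.5]
grip_width: 0.0186
grasp_force: 60.6
```

Call:
jog_arm([
  {"x":0,"y":0,"z":1,"spin":0,"fingers":1},
  {"x":0,"y":0,"z":1.5,"spin":0,"fingers":1},
  {"x":0,"y":0,"z":1.5,"spin":0,"fingers":1},
])

```text
clock: 15.6
eef_pos: [0.6335, 0.1336, 0.1352]
tool_rot: [0.183, 0.983, -0.0, -0.0]
ft_force: [1.3, 1.7, -1.7]
grip_width: 0.0179
grasp_force: 60.6
```

Call:
jog_arm([
  {"x":0,"y":0,"z":0.5,"spin":0,"fingers":1},
  {"x":0,"y":0,"z":1,"spin":0,"fingers":1},
  {"x":0,"y":0,"z":1,"spin":0,"fingers":1},
])

```text
clock: 15.98
eef_pos: [0.6336, 0.1335, 0.1343]
tool_rot: [0.183, 0.983, -0.0, -0.0]
ft_force: [0.9, 0.9, -2.1]
grip_width: 0.0184
grasp_force: 60.8
```

Call:
jog_arm([
  {"x":0,"y":0,"z":0.5,"spin":0,"fingers":1},
  {"x":0,"y":0,"z":1,"spin":0,"fingers":1},
  {"x":0,"y":0,"z":1,"spin":0,"fingers":1},
])

```text
clock: 16.35
eef_pos: [0.6336, 0.1334, 0.1333]
tool_rot: [0.183, 0.983, -0.0, 0.0]
ft_force: [-0.4, 0.2, -1.7]
grip_width: 0.0184
grasp_force: 60.8
```

Call:
jog_arm([
  {"x":0,"y":-0.3,"z":0,"spin":0,"fingers":1},
  {"x":0,"y":-0.3,"z":1,"spin":0,"fingers":1},
  {"x":0,"y":-0.3,"z":2,"spin":0,"fingers":1},
  {"x":0,"y":-0.3,"z":2,"spin":0,"fingers":1},
])

```text
clock: 16.85
eef_pos: [0.6334, 0.1332, 0.131]
tool_rot: [0.183, 0.983, -0.0, -0.0]
ft_force: [0.4, 0.3, -1.9]
grip_width: 0.0185
grasp_force: 60.8
```

Call:
jog_arm([
  {"x":0,"y":0,"z":1.5,"spin":0,"fingers":1},
  {"x":0,"y":0,"z":3,"spin":0,"fingers":1},
  {"x":0,"y":0,"z":3,"spin":0,"fingers":1},
])

```text
clock: 17.23
eef_pos: [0.6334, 0.1332, 0.128]
tool_rot: [0.183, 0.983, -0.0, -0.0]
ft_force: [0.1, 1.0, -3.6]
grip_width: 0.0182
grasp_force: 60.7
```

Call:
jog_arm([
  {"x":0,"y":0,"z":1.5,"spin":0,"fingers":1},
  {"x":0,"y":0,"z":3,"spin":0,"fingers":1},
  {"x":0,"y":0,"z":4.5,"spin":0,"fingers":1},
  {"x":0,"y":0,"z":6,"spin":0,"fingers":1},
  {"x":0,"y":0,"z":7.5,"spin":0,"fingers":1},
  {"x":0,"y":0,"z":8.5,"spin":0,"fingers":1},
  {"x":0,"y":0,"z":8.5,"spin":0,"fingers":1},
])

```text
clock: 18.1
eef_pos: [0.6334, 0.1332, 0.1196]
tool_rot: [0.183, 0.983, -0.0, -0.0]
ft_force: [0.1, 0.6, -2.4]
grip_width: 0.0183
grasp_force: 60.8
```

Run:
```python
from h import *
F=[]
b=shot('side','s4')
for i in range(3): F.append(readout.get_obs()['ft_force']);camera('side')
print(np.round(F,1))
cv2.imwrite('pics/c4.png',cv2.resize(b['pixels'][150:270,250:410,::-1],(800,600),interpolation=cv2.INTER_CUBIC))
```

```text
[[ 0.1 -0.3 -1.7]
 [-0.1 -0.4 -1.4]
 [ 0.7 -0.2 -2.2]]
```

View pics/c4.png

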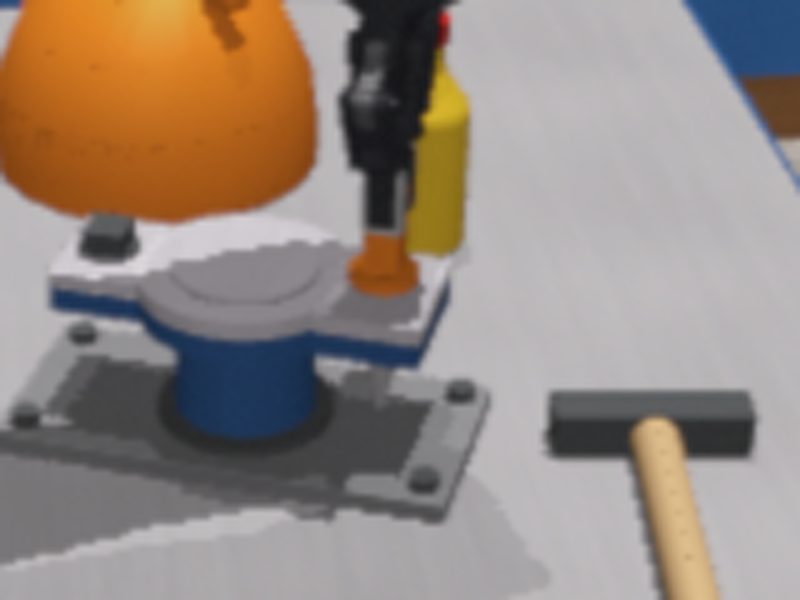

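Drift is down through both holes (collar at crop (383,275), tip showing below at (380,385)). Now feel for the free middle.

Call:
jog_arm([
  {"x":0,"y":-0.4,"z":0,"spin":0,"fingers":1},
  {"x":0,"y":-0.4,"z":0,"spin":0,"fingers":1},
  {"x":0,"y":-0.4,"z":0,"spin":0,"fingers":1},
])

```text
clock: 18.68
eef_pos: [0.6333, 0.1331, 0.1196]
tool_rot: [0.183, 0.983, 0.0, -0.0]
ft_force: [1.2, 0.8, -3.2]
grip_width: 0.0185
grasp_force: 60.5
```

Call:
jog_arm([
  {"x":0,"y":-0.4,"z":0,"spin":0,"fingers":1},
  {"x":0,"y":-0.4,"z":0,"spin":0,"fingers":1},
  {"x":0,"y":-0.4,"z":0,"spin":0,"fingers":1},
])

```text
clock: 19.05
eef_pos: [0.6332, 0.1327, 0.1197]
tool_rot: [0.183, 0.983, 0.0, -0.0]
ft_force: [1.0, 1.3, -4.5]
grip_width: 0.0186
grasp_force: 60.5
```

Call:
jog_arm([
  {"x":0,"y":0.4,"z":0,"spin":0,"fingers":1},
  {"x":0,"y":0.4,"z":0,"spin":0,"fingers":1},
  {"x":0,"y":0.4,"z":0,"spin":0,"fingers":1},
  {"x":0,"y":0.4,"z":0,"spin":0,"fingers":1},
  {"x":0,"y":0.4,"z":0,"spin":0,"fingers":1},
  {"x":0,"y":0.4,"z":0,"spin":0,"fingers":1},
])

```text
clock: 19.8
eef_pos: [0.6332, 0.1328, 0.1198]
tool_rot: [0.183, 0.983, -0.0, -0.0]
ft_force: [-0.3, 0.8, -4.4]
grip_width: 0.0187
grasp_force: 60.5
```

Run:
```python
from h import *
F=[]
for i in range(6): F.append(readout.get_obs()['ft_force']);camera('side')
print(np.round(F,1),np.mean(F,0))
```

```text
[[-0.3  0.8 -4.4]
 [ 0.7  0.5 -3.6]
 [ 0.1  0.  -3.7]
 [ 0.6  0.7 -3.7]
 [ 0.3  1.2 -3.7]
 [-0.  -0.7 -3.4]] [ 0.21363213  0.4252535  -3.74396648]
```

Stands free (mean side force about 0.4 N, vertical = drift's weight) for well over half a second. Lift out straight.

Call:
jog_arm([
  {"x":0,"y":0,"z":-8,"spin":0,"fingers":1},
  {"x":0,"y":0,"z":-20,"spin":0,"fingers":1},
  {"x":0,"y":0,"z":-36,"spin":0,"fingers":1},
  {"x":0,"y":0,"z":-55,"spin":0,"fingers":1},
  {"x":0,"y":0,"z":-80,"spin":0,"fingers":1},
  {"x":0,"y":0,"z":-105,"spin":0,"fingers":1},
  {"x":0,"y":0,"z":-115,"spin":0,"fingers":1},
  {"x":0,"y":0,"z":-115,"spin":0,"fingers":1},
])

```text
clock: 21.1
eef_pos: [0.6338, 0.133, 0.2361]
tool_rot: [0.183, 0.983, 0.0, 0.001]
ft_force: [-0.7, -0.3, -3.7]
grip_width: 0.0182
grasp_force: 60.6
```

Run:
```python
from h import *
go(.5357,-.2368,.232,93.9)
```

```text
clock 21.1 shift [ -41.6 -380.3    3.7] spin -25.0 yang 68.9 tilt [-0.002  0.001 -1.   ] j6 0.58
```

Call:
jog_arm([
  {"x":-6,"y":-50,"z":0,"spin":-4,"fingers":1},
  {"x":-12,"y":-110,"z":0,"spin":-8,"fingers":1},
  {"x":-18,"y":-165,"z":0,"spin":-12,"fingers":1},
  {"x":-24,"y":-220,"z":0,"spin":-16,"fingers":1},
  {"x":-30,"y":-275,"z":0,"spin":-20,"fingers":1},
  {"x":-36,"y":-330,"z":0,"spin":-25,"fingers":1},
  {"x":-41,"y":-368,"z":4,"spin":-25,"fingers":1},
  {"x":-41.5,"y":-380,"z":4,"spin":-25,"fingers":1},
])

```text
clock: 22.1
eef_pos: [0.5334, -0.2386, 0.229]
tool_rot: [-0.032, 0.999, 0.001, -0.002]
ft_force: [-0.3, 0.3, -3.6]
grip_width: 0.0184
grasp_force: 60.7
```

Run:
```python
from h import *
camera('side');go(.5357,-.2368,.102,93.9)
b=shot('side','s5');
cv2.imwrite('pics/c5.png',cv2.resize(b['pixels'][180:400,200:480,::-1],(700,550),interpolation=cv2.INTER_CUBIC))
```

```text
clock 22.15 shift [ -2.9   1.9 127.3] spin -0.2 yang 93.7 tilt [ 0.003  0.    -1.   ] j6 -0.48
```

View pics/c5.png

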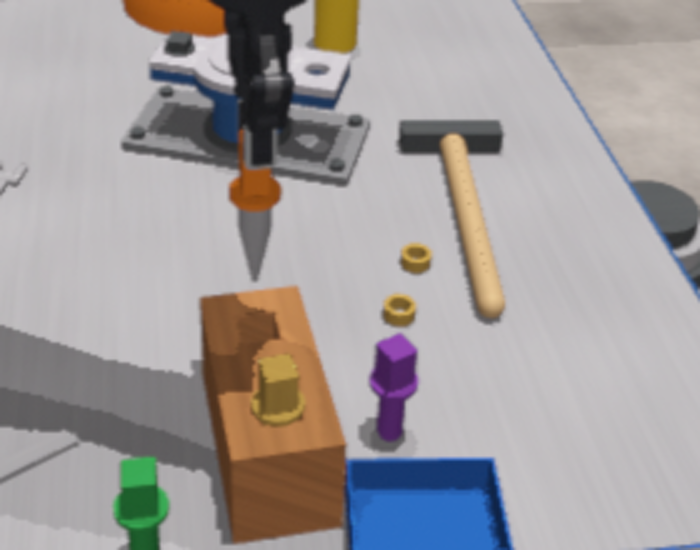

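Drift hangs above its empty socket; cover hole now shows aligned. Correct and lower.

Call:
jog_arm([
  {"x":0,"y":0,"z":15,"spin":0,"fingers":1},
  {"x":0,"y":0,"z":30,"spin":0,"fingers":1},
  {"x":0,"y":0,"z":30,"spin":0,"fingers":1},
])

```text
clock: 22.58
eef_pos: [0.534, -0.2347, 0.1982]
tool_rot: [-0.035, 0.999, 0.001, -0.002]
ft_force: [-0.9, -0.2, -3.5]
grip_width: 0.0182
grasp_force: 60.5
```

Run:
```python
from h import *
go(.5357,-.2368,.102,93.9)
```

```text
clock 22.575 shift [-1.9 -2.4 96.2] spin 0.1 yang 94.0 tilt [ 0.004  0.002 -1.   ] j6 -0.48
```

Call:
jog_arm([
  {"x":-2,"y":-2,"z":0,"spin":0,"fingers":1},
  {"x":-2,"y":-2,"z":8,"spin":0,"fingers":1},
  {"x":-2,"y":-2,"z":16,"spin":0,"fingers":1},
  {"x":-2,"y":-2,"z":25,"spin":0,"fingers":1},
  {"x":-2,"y":-2,"z":35,"spin":0,"fingers":1},
  {"x":-2,"y":-2,"z":35,"spin":0,"fingers":1},
])

```text
clock: 23.32
eef_pos: [0.5364, -0.238, 0.1644]
tool_rot: [-0.034, 0.999, 0.001, -0.001]
ft_force: [-0.5, -0.1, -4.1]
grip_width: 0.0182
grasp_force: 60.6
```

Run:
```python
from h import *
go(.5357,-.2368,.102,93.9)
```

```text
clock 23.325 shift [ 0.4  1.2 62.4] spin -0.0 yang 93.9 tilt [ 0.002  0.001 -1.   ] j6 -0.49
```

Call:
jog_arm([
  {"x":0,"y":1,"z":10,"spin":0,"fingers":1},
  {"x":0,"y":1,"z":20,"spin":0,"fingers":1},
  {"x":0,"y":1,"z":30,"spin":0,"fingers":1},
  {"x":0,"y":1,"z":40,"spin":0,"fingers":1},
  {"x":0,"y":1,"z":50,"spin":0,"fingers":1},
  {"x":0,"y":1,"z":57,"spin":0,"fingers":1},
  {"x":0,"y":1,"z":60,"spin":0,"fingers":1},
  {"x":0,"y":1,"z":60,"spin":0,"fingers":1},
])

```text
clock: 24.32
eef_pos: [0.5372, -0.2374, 0.1057]
tool_rot: [-0.034, 0.999, 0.0, -0.0]
ft_force: [0.1, 0.1, -3.0]
grip_width: 0.0186
grasp_force: 60.7
```

Call:
jog_arm([
  {"x":0,"y":0,"z":1,"spin":0,"fingers":1},
  {"x":0,"y":0,"z":1,"spin":0,"fingers":1},
])

```text
clock: 24.58
eef_pos: [0.5374, -0.2375, 0.1051]
tool_rot: [-0.034, 0.999, -0.0, 0.0]
ft_force: [0.0, 0.2, -3.2]
grip_width: 0.0187
grasp_force: 60.7
```

Seat it the last 3 mm, open (to about 40 mm) and rise.

Call:
jog_arm([
  {"x":0,"y":0,"z":1.5,"spin":0,"fingers":1},
  {"x":0,"y":0,"z":2.5,"spin":0,"fingers":1},
  {"x":0,"y":0,"z":2.5,"spin":0,"fingers":1},
])

```text
clock: 24.95
eef_pos: [0.5372, -0.2374, 0.1022]
tool_rot: [-0.034, 0.999, 0.0, -0.0]
ft_force: [-0.4, -0.4, -3.2]
grip_width: 0.0187
grasp_force: 60.8
```

Call:
jog_arm([
  {"x":0,"y":0,"z":0,"spin":0,"fingers":0.4},
  {"x":0,"y":0,"z":0,"spin":0,"fingers":0.2},
  {"x":0,"y":0,"z":0,"spin":0,"fingers":0},
  {"x":0,"y":0,"z":0,"spin":0,"fingers":0},
  {"x":0,"y":0,"z":-20,"spin":0,"fingers":0},
  {"x":0,"y":0,"z":-50,"spin":0,"fingers":0},
  {"x":0,"y":0,"z":-85,"spin":0,"fingers":0},
  {"x":0,"y":0,"z":-85,"spin":0,"fingers":0},
])

```text
clock: 25.95
eef_pos: [0.5393, -0.2383, 0.1909]
tool_rot: [-0.034, 0.999, -0.002, 0.003]
ft_force: [0.1, 0.5, 0.3]
grip_width: 0.0423
grasp_force: 0.0
```

Run:
```python
from h import *
go(.5405,-.3205,.185,93.9)
b=shot('side','s6');
cv2.imwrite('pics/c6.png',cv2.resize(b['pixels'][180:400,200:480,::-1],(700,550),interpolation=cv2.INTER_CUBIC))
```

```text
clock 25.95 shift [  4.4 -82.1   6.2] spin -0.0 yang 93.9 tilt [-0.006 -0.003 -1.   ] j6 -0.48
```

View pics/c6.png

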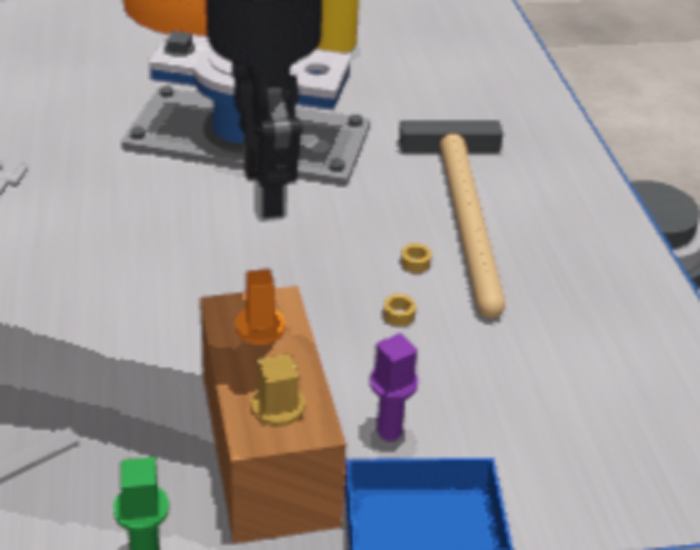

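Drift sits seated by its collar in the rack (crop (262,322)); cover hole at (318,70) looks aligned. On to the brass bolt.

Call:
jog_arm([
  {"x":2,"y":-40,"z":0,"spin":0,"fingers":0},
  {"x":2,"y":-80,"z":0,"spin":0,"fingers":0},
  {"x":2,"y":-83,"z":10,"spin":0,"fingers":0},
  {"x":2,"y":-83,"z":20,"spin":0,"fingers":0},
  {"x":2,"y":-83,"z":20,"spin":0,"fingers":0},
])

```text
clock: 26.62
eef_pos: [0.5397, -0.3186, 0.1652]
tool_rot: [-0.034, 0.999, 0.001, -0.002]
ft_force: [0.4, 0.2, 0.7]
grip_width: 0.0424
grasp_force: 0.0
```

Run:
```python
from h import *
go(.5415,-.321,.1,93.9)
```

```text
clock 26.625 shift [-1.9 -2.7 65.1] spin 0.0 yang 93.9 tilt [ 0.004  0.003 -1.   ] j6 -0.6
```

Call:
jog_arm([
  {"x":-1,"y":-1.5,"z":20,"spin":0,"fingers":0},
  {"x":-1,"y":-1.5,"z":40,"spin":0,"fingers":0},
  {"x":-1,"y":-1.5,"z":55,"spin":0,"fingers":0},
  {"x":-1,"y":-1.5,"z":65,"spin":0,"fingers":0},
  {"x":-1,"y":-1.5,"z":65,"spin":0,"fingers":0.15},
  {"x":-1,"y":-1.5,"z":65,"spin":0,"fingers":0.25},
  {"x":-1,"y":-1.5,"z":65,"spin":0,"fingers":0.3},
])

```text
clock: 27.5
eef_pos: [0.5424, -0.3217, 0.1032]
tool_rot: [-0.034, 0.999, -0.0, 0.001]
ft_force: [0.1, 2.0, 0.4]
grip_width: 0.0296
grasp_force: 0.5
```

Call:
jog_arm([
  {"x":0,"y":0,"z":0,"spin":0,"fingers":0.6},
  {"x":0,"y":0,"z":0,"spin":0,"fingers":1},
  {"x":0,"y":0,"z":0,"spin":0,"fingers":1},
  {"x":0,"y":0,"z":0,"spin":0,"fingers":1},
])

```text
clock: 28.0
eef_pos: [0.5426, -0.3214, 0.1035]
tool_rot: [-0.034, 0.999, 0.0, 0.001]
ft_force: [0.1, 3.4, 6.2]
grip_width: 0.0214
grasp_force: 58.5
```

Call:
jog_arm([
  {"x":0,"y":0,"z":-10,"spin":0,"fingers":1},
  {"x":0,"y":0,"z":-30,"spin":0,"fingers":1},
  {"x":0,"y":0,"z":-55,"spin":0,"fingers":1},
  {"x":0,"y":0,"z":-85,"spin":0,"fingers":1},
  {"x":0,"y":0,"z":-110,"spin":0,"fingers":1},
  {"x":0,"y":0,"z":-120,"spin":0,"fingers":1},
  {"x":0,"y":0,"z":-120,"spin":0,"fingers":1},
])

```text
clock: 28.88
eef_pos: [0.5419, -0.3222, 0.2222]
tool_rot: [-0.034, 0.999, -0.0, 0.0]
ft_force: [0.2, 0.5, -3.5]
grip_width: 0.0214
grasp_force: 58.8
```

Run:
```python
from h import *
go(.6333,.1328,.215,68.9)
```

```text
clock 28.875 shift [-121.8  447.8    7. ] spin 25.0 yang 93.9 tilt [-0.    -0.001 -1.   ] j6 -0.6
```

Call:
jog_arm([
  {"x":-13,"y":50,"z":0,"spin":4,"fingers":1},
  {"x":-29,"y":108,"z":0,"spin":8,"fingers":1},
  {"x":-45,"y":166,"z":0,"spin":12,"fingers":1},
  {"x":-61,"y":224,"z":0,"spin":16,"fingers":1},
  {"x":-77,"y":282,"z":0,"spin":20,"fingers":1},
  {"x":-93,"y":340,"z":0,"spin":25,"fingers":1},
  {"x":-108,"y":398,"z":0,"spin":25,"fingers":1},
  {"x":-118,"y":435,"z":0,"spin":25,"fingers":1},
])

```text
clock: 29.88
eef_pos: [0.6294, 0.1231, 0.2199]
tool_rot: [0.182, 0.983, -0.001, -0.002]
ft_force: [0.1, -0.9, -3.0]
grip_width: 0.021
grasp_force: 59.0
```

Call:
jog_arm([
  {"x":-1,"y":8,"z":10,"spin":0,"fingers":1},
  {"x":-1,"y":11,"z":20,"spin":0,"fingers":1},
  {"x":-1,"y":11,"z":30,"spin":0,"fingers":1},
  {"x":-1,"y":11,"z":30,"spin":0,"fingers":1},
])

```text
clock: 30.38
eef_pos: [0.634, 0.1284, 0.1906]
tool_rot: [0.184, 0.983, -0.001, -0.002]
ft_force: [-0.5, -0.7, -3.5]
grip_width: 0.0213
grasp_force: 59.1
```

Run:
```python
from h import *
go(.6333,.1328,.175,68.9)
b=shot('side','s7')
cv2.imwrite('pics/c7.png',cv2.resize(b['pixels'][135:255,270:390,::-1],(600,600),interpolation=cv2.INTER_CUBIC))
z=readout.get_obs()['eef_pos'];print(z,proj(b,[z[0],z[1],z[2]-.0705]))
```

```text
clock 30.375 shift [ 2.2  3.8 15.6] spin -0.1 yang 68.8 tilt [ 0.003 -0.002 -1.   ] j6 0.57
[0.63457622 0.1286695  0.19160794] [[327.48888091 200.54354558]]
```

View pics/c7.png

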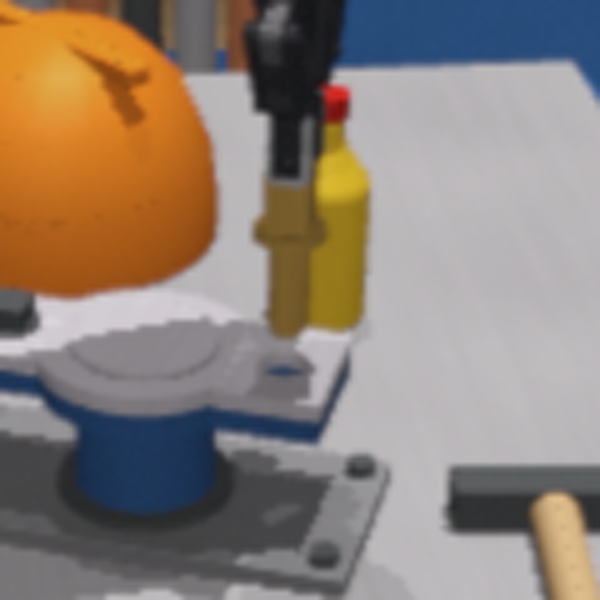

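Bolt bottom at crop (288,327) matches prediction; hole at (283,368). Shift onto the hole pose found by the drift.

Call:
jog_arm([
  {"x":1.5,"y":3.5,"z":0,"spin":0,"fingers":1},
  {"x":1.5,"y":3.5,"z":6,"spin":0,"fingers":1},
  {"x":1.5,"y":3.5,"z":12,"spin":0,"fingers":1},
  {"x":1.5,"y":3.5,"z":12,"spin":0,"fingers":1},
  {"x":1.5,"y":3.5,"z":12,"spin":0,"fingers":1},
])

```text
clock: 31.05
eef_pos: [0.6349, 0.1339, 0.1802]
tool_rot: [0.183, 0.983, -0.0, -0.0]
ft_force: [-0.6, 0.7, -2.9]
grip_width: 0.0211
grasp_force: 59.1
```

Run:
```python
from h import *
camera('side');go(.6333,.1328,.165,68.9)
```

```text
clock 31.1 shift [ 1.2 -1.7 15.4] spin -0.0 yang 68.9 tilt [-0.  0. -1.] j6 0.58
```

Call:
jog_arm([
  {"x":1,"y":-1.5,"z":2,"spin":0,"fingers":1},
  {"x":1,"y":-1.5,"z":5,"spin":0,"fingers":1},
  {"x":1,"y":-1.5,"z":7,"spin":0,"fingers":1},
  {"x":1,"y":-1.5,"z":9,"spin":0,"fingers":1},
  {"x":1,"y":-1.5,"z":11,"spin":0,"fingers":1},
  {"x":1,"y":-1.5,"z":13,"spin":0,"fingers":1},
  {"x":1,"y":-1.5,"z":13,"spin":0,"fingers":1},
])

```text
clock: 31.98
eef_pos: [0.6333, 0.1329, 0.167]
tool_rot: [0.183, 0.983, -0.0, -0.0]
ft_force: [-0.1, -0.0, -3.8]
grip_width: 0.021
grasp_force: 59.1
```

Call:
jog_arm([
  {"x":0,"y":0,"z":1.5,"spin":0,"fingers":1},
  {"x":0,"y":0,"z":3,"spin":0,"fingers":1},
  {"x":0,"y":0,"z":3,"spin":0,"fingers":1},
])

```text
clock: 32.35
eef_pos: [0.6334, 0.1329, 0.1641]
tool_rot: [0.183, 0.983, -0.0, -0.0]
ft_force: [0.0, 0.3, -4.3]
grip_width: 0.0213
grasp_force: 59.1
```

No contact; it is entering. Continue down.

Call:
jog_arm([
  {"x":0,"y":0,"z":1.5,"spin":0,"fingers":1},
  {"x":0,"y":0,"z":3,"spin":0,"fingers":1},
  {"x":0,"y":0,"z":4.5,"spin":0,"fingers":1},
  {"x":0,"y":0,"z":6,"spin":0,"fingers":1},
  {"x":0,"y":0,"z":6,"spin":0,"fingers":1},
])

```text
clock: 32.98
eef_pos: [0.6334, 0.1329, 0.1581]
tool_rot: [0.183, 0.983, -0.0, -0.0]
ft_force: [-0.1, -0.9, -3.1]
grip_width: 0.0214
grasp_force: 59.1
```

Call:
jog_arm([
  {"x":0,"y":0,"z":1.5,"spin":0,"fingers":1},
  {"x":0,"y":0,"z":3,"spin":0,"fingers":1},
  {"x":0,"y":0,"z":4.5,"spin":0,"fingers":1},
  {"x":0,"y":0,"z":6,"spin":0,"fingers":1},
  {"x":0,"y":0,"z":6,"spin":0,"fingers":1},
])

```text
clock: 33.6
eef_pos: [0.6333, 0.1329, 0.1521]
tool_rot: [0.183, 0.983, -0.0, -0.0]
ft_force: [-0.4, 0.2, -3.1]
grip_width: 0.0215
grasp_force: 59.1
```

Call:
jog_arm([
  {"x":0,"y":0,"z":3,"spin":0,"fingers":1},
  {"x":0,"y":0,"z":7,"spin":0,"fingers":1},
  {"x":0,"y":0,"z":12,"spin":0,"fingers":1},
  {"x":0,"y":0,"z":17,"spin":0,"fingers":1},
  {"x":0,"y":0,"z":22,"spin":0,"fingers":1},
  {"x":0,"y":0,"z":27,"spin":0,"fingers":1},
  {"x":0,"y":0,"z":31,"spin":0,"fingers":1},
  {"x":0,"y":0,"z":31,"spin":0,"fingers":1},
])

```text
clock: 34.6
eef_pos: [0.6332, 0.1328, 0.1208]
tool_rot: [0.183, 0.983, -0.0, -0.0]
ft_force: [0.3, -0.3, -3.5]
grip_width: 0.0212
grasp_force: 59.1
```

Call:
jog_arm([
  {"x":0,"y":0,"z":1,"spin":0,"fingers":1},
  {"x":0,"y":0,"z":2.5,"spin":0,"fingers":1},
  {"x":0,"y":0,"z":3.5,"spin":0,"fingers":1},
  {"x":0,"y":0,"z":3.5,"spin":0,"fingers":1},
])

```text
clock: 35.1
eef_pos: [0.6334, 0.1329, 0.1177]
tool_rot: [0.183, 0.983, -0.0, -0.0]
ft_force: [-0.0, 0.3, -4.0]
grip_width: 0.0214
grasp_force: 59.1
```

Call:
jog_arm([
  {"x":0,"y":0,"z":1,"spin":0,"fingers":1},
  {"x":0,"y":0,"z":1.5,"spin":0,"fingers":1},
  {"x":0,"y":0,"z":1.5,"spin":0,"fingers":1},
])

```text
clock: 35.48
eef_pos: [0.6334, 0.1329, 0.1162]
tool_rot: [0.183, 0.983, -0.0, -0.0]
ft_force: [0.7, -0.0, -2.2]
grip_width: 0.0213
grasp_force: 59.1
```

Call:
jog_arm([
  {"x":0,"y":0,"z":0,"spin":0,"fingers":0.4},
  {"x":0,"y":0,"z":0,"spin":0,"fingers":0.2},
  {"x":0,"y":0,"z":0,"spin":0,"fingers":0},
  {"x":0,"y":0,"z":0,"spin":0,"fingers":0},
  {"x":0,"y":0,"z":-15,"spin":0,"fingers":0},
  {"x":0,"y":0,"z":-45,"spin":0,"fingers":0},
  {"x":0,"y":0,"z":-90,"spin":0,"fingers":0},
  {"x":0,"y":0,"z":-120,"spin":0,"fingers":0},
])

```text
clock: 36.48
eef_pos: [0.6342, 0.1331, 0.2402]
tool_rot: [0.183, 0.983, 0.001, 0.002]
ft_force: [-0.2, -0.1, 0.2]
grip_width: 0.0423
grasp_force: 0.0
```

Run:
```python
from h import *
b=shot('side','s8')
cv2.imwrite('pics/c8.png',np.hstack([cv2.resize(b['pixels'][150:270,250:370,::-1],(400,400)),cv2.resize(b['pixels'][250:400,240:390,::-1],(400,400))]))
```

```text
(no output)
```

View pics/c8.png

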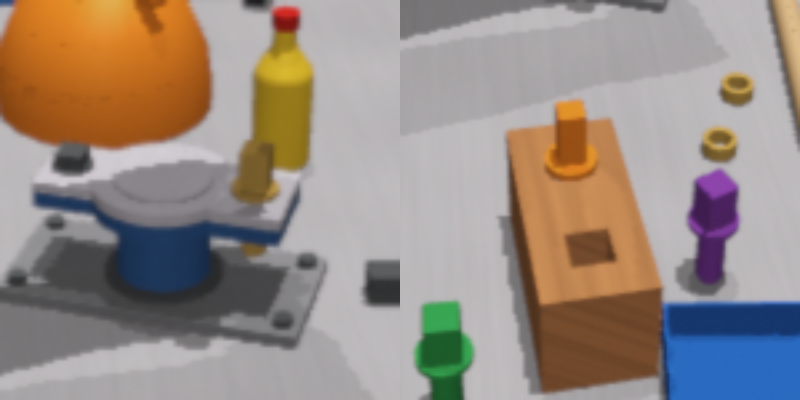

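Run:
```python
from h import *
b=np.load('pics/s8.npz')
p=proj(b,[[.6333,.1328,z] for z in (.045,.1025,.139)]);print(p, (p-[250,150])*400/120)
h=cv2.cvtColor(b['pixels'],cv2.COLOR_RGB2HSV).astype(int)
for r in range(188,230): 
  m=np.where((h[r,310:340,1]>90)&(h[r,310:340,0]<28))[0]
  if len(m): print(r,m.min()+310,m.max()+310,end='; ')
```

```text
[[326.00835148 224.96025542]
 [326.57402774 206.10133231]
 [326.94870387 193.61010949]] [[253.36117159 249.86751806]
 [255.24675914 187.00444104]
 [256.49567956 145.36703162]]
188 326 339; 189 326 339; 190 326 339; 191 326 339; 192 324 339; 193 324 339; 194 323 339; 195 323 339; 196 322 339; 197 322 339; 198 322 339; 199 322 339; 200 322 339; 201 322 330; 202 322 330; 203 321 330; 204 320 331; 205 320 332; 206 320 333; 207 320 333; 208 320 332; 209 321 331; 210 324 328; 223 323 325; 224 323 328; 225 323 328; 226 324 326;
```

Bolt bottom, collar and head lie on one vertical as predicted (collar crop (255,187), lower end (253,250)): seated and upright; drift seated in the rack.

```bash
python3 -c "
from workcell import bot
print(bot.job_done())"
```

```text
the job is handed in; nothing more can be done
None
```

The job is handed in at about 36 s of the 72 s limit, with the verdict not returned: the drift stood free in both holes and is back in its rack, the brass bolt sits through both holes with its collar on the cover, and nothing else was touched.

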